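# Tip a power module into its test channel and push it home

## Task

The finned power module that stands on end in the channel of the test plate has to be docked. Without gripping or lifting it, push it over with the fingertips so that it tips towards the end stop and lies flat in the channel with its fins up, then push it along the channel until it is fully home against the end stop. Leave the other things on the plate where they are, and finish clear of everything.

Things in the scene. Friction and masses are not known exactly. Their poses are not given: they have to be found in the camera images.
- plate: Fixed aluminium test plate on the bench, 260 (x) x 330 (y) x 10 mm; origin: centre of its underside, z up. On its top, 10 mm above the origin, runs a channel along its x, centred on y = 0: side walls 4 mm thick, 14 mm high, inner faces at y = -33 and +33; a low rear wall, 14 mm high, inner face at x = -90; a dark end stop, face at x = +95. A green board 14 mm high is fixed at x = 108, y = 105.
- stop (a point): Centre of the face of the dark end stop (block 74 mm wide, 30 mm high, 14 mm thick, at the plate's x = +95 mm), 18 mm above the channel floor; axes as the plate's: -x points from the stop back along the channel.
- module: Loose finned grey module, 36 (x) x 60 (y) x 95 mm (z), 0.25 to 0.5 kg, evenly filled. Origin: centre of the end it stands on; z towards the end with two black contacts; fins on its -x face, smooth cover on +x. At the start it stands in the channel near the low rear wall, +x towards the end stop within 3 degrees, 2 to 3 mm of play at each side.
- module_top (a point): Centre of the module's contact end, 95 mm from its origin along its z. Docked, the module lies on its cover, 36 mm high, fins up, its x pointing down, this end against the stop. Lying, it slides along the channel against friction only, about 1.5 to 7 N.
- module_edge (a point): Middle of the module's lower +x edge, 18 mm from its origin along its x. Pushed on the fin side near its top, the module tips over this edge rather than sliding, and falls by itself beyond about 21 degrees. The edge stays on the channel floor throughout.
- spare: Bystander: a smaller finned module, 30 x 44 x 55 mm tall, standing on end on the plate outside the channel; origin at the centre of its underside. Not to be moved.
- motor: Bystander: a small steel motor standing on the plate, 42 mm across, 56 mm high with its shaft; origin at the centre of its underside. Not to be moved.
- jar: Bystander: a small white jar with black cap, 40 mm across, 45 mm high; origin at the centre of its underside. Not to be moved.
- driver: Bystander: a screwdriver with black handle, about 150 mm long, lying on the plate outside the channel along its own x; origin under its middle. Not to be moved.

How it is judged:
On the way:
1. the module lies flat in the channel, fins up, tipped towards the stop (angle between module's own x axis and vertical above 2.97 rad and z of module_top in the frame of plate below 0.033 m and z of module_edge in the frame of plate below 0.015 m and y of module_top in the frame of plate between -0.008 and 0.008 m and y of module_edge in the frame of plate between -0.008 and 0.008 m), for 0.2 s.
At the end, for the whole second after the job is handed in: The module lies flat on its cover in the channel, fins up (within 10 degrees, its tipping edge and contact end not more than 5 mm above where they lie flat on the floor, and both within 8 mm of the channel's middle line), its contact end within 4 mm of the end stop, at rest (all of step 1 and x of module_top in the frame of plate between 0.091 and 0.099 m and linear speed of module below 0.02 m/s); the robot touches nothing.
It fails at once if the module is lifted: its tipping edge comes more than 12 mm off the channel floor (z of module_edge in the frame of plate above 0.022 m).
It fails at once if the spare module is pushed more than 15 mm or knocked over (distance of spare from where it was at the start of the episode above 0.015 m or angle between spare's own z axis and vertical above 0.5 rad).
It fails at once if the motor is pushed more than 15 mm or knocked over (distance of motor from where it was at the start of the episode above 0.015 m or angle between motor's own z axis and vertical above 0.5 rad).
It fails at once if the jar is pushed more than 15 mm or knocked over (distance of jar from where it was at the start of the episode above 0.015 m or angle between jar's own z axis and vertical above 0.5 rad).
It fails at once if the screwdriver is pushed more than 15 mm (distance of driver from where it was at the start of the episode above 0.015 m).
It also fails if it takes over 40 s, if anything falls off the work surface, if the arm or the gripper's body presses on something with over 40 N, if the wrist force passes 120 N, or if a joint passes its speed limit or range.

## Robot

A 6-joint arm with a two-finger parallel gripper is mounted at the origin on the work surface. World frame = base frame: x ahead of the robot, y to its left, z up, the work surface at z = 0. Lengths are in m, angles in rad, forces in N, time in s.
With the tool pointing down it reaches from about 0.35 to 0.8 m from the base axis. Payload 7.3 kg.
Tool frame: the origin (TCP) lies between the finger pads; the fingertips stand 25 mm ahead of it and the grasp point (between the pads) lies 6 mm ahead of it (r.tip_extent is the distance from the TCP to the fingertips, in m); z points along the fingers, y is the direction in which the jaws open and shut (so a half turn about z gives the same grasp; the last joint's range is limited). The gripper opens to 85 mm and grips with 20 to 120 N. Pads are 22 mm wide; open, the fingers measure 114 mm over their backs; the gripper's body (76 mm by 85 mm) begins 54 mm behind the grasp point. The pads swing forward as they close: fully open they stand 13 mm farther back than shut.
Start: joints at [-1.362, 0.342, 1.524, -0, 1.275, -0.146], TCP at [0.182, -0.492, 0.256] pointing down, gripper open.
Joint ranges: [-2.53, 2.53], [-0.77, 2.02], [0.04, 2.7], [-1, 4.14], [0.28, 2.66], [-3.11, 3.11]. Speed limits (rad/s): [2.57, 2.57, 3.14, 3.14, 3.14, 3.14].

## Interface

Orientations are given as a unit quaternion [x, y, z, w].
In Python, from workcell import r, command_gripper, optics gives the robot as it stands. The module is installed in compiled form; this text tells all that it offers. Calls block until the motion is done:
- r.reach(position, orientation): joint-space move of the TCP to a pose.
- r.move_straight(position, orientation=None, speed=0.15, max_force=None): straight line of the TCP; orientation=None keeps the orientation; speed is the mean speed in m/s. With max_force (N) it stops when the force on the tool has changed by that much, and returns True; else False.
- r.movej(angles): joint-space move.
- command_gripper(opening, force=None): finger opening in m; force is the grip in N (None keeps the last); returns when the fingers have stopped.
- r.hold(seconds).
- r.solve_ik(position, orientation): joint angles nearest the present ones, or None.
- r.read_state(): the state.
- optics.get_image(name): name is "scene" or "side" or "wrist"; returns (picture, depth): 384x512x3 uint8, red, green, blue; 384x512 float32, m along the optical axis (not along the pixel's ray), 0 where there is no reading.
- optics.camera_model(name): a dict with "K" (3x3 intrinsics, pixels), "R" (3x3) and "t" (3): a world point X has camera coordinates R X + t; the wrist camera has in their place "tool_from_camera" (4x4, takes a point from camera to tool coordinates, whose origin is the TCP and whose axes are the flange's). Camera axes: x right, y down, z forward; pixel columns grow to the right and rows downward; lengths in m; the calibration is good to about 2 mm. A picture is of the moment at which its call begins: read the wrist's pose just before it. camera_model takes no time and is no camera call.
A pose or a line that the arm cannot do raises r.PlanningError and nothing moves.
- r.finish_job(): hands the job in, once; it reports no verdict.
The state is a dict: "time_s": time; "joint_positions": joint angles; "dq": joint speeds; "tau": joint torques, N m; "eef_pos": TCP position; "eef_rot": TCP orientation; "contact_force": force on the tool from outside, world axes, zero at the start; "torque": the same for the moment, N m; "grip_width": finger opening in m.
Only numpy, scipy, OpenCV 4.12 (cv2) and the standard library are available. Lean on these libraries where they do the work, as an engineer would, in place of code of your own. Each camera call takes 0.05 s, during which the arm holds its last target.

## Working session

There is one attempt and no reset: what is moved stays moved. The work goes in short steps, each a Python script; the robot and the scene stay as the last script left them, time stands still between calls to the robot, and variables do not carry over. Pictures are saved under pics/ and viewed, and the job is handed in when it is done.

```bash
mkdir -p pics; ls; python3 - <<'E'
from workcell import r, command_gripper, optics
import cv2, numpy as np
s=r.read_state(); print(s['time_s'],s['eef_pos'],s['eef_rot'],s['grip_width'],r.tip_extent)
for n in ['scene','side']:
    im,d=optics.get_image(n); cv2.imwrite(f'pics/{n}0.png',im[:,:,::-1]); np.save(f'pics/{n}0.npy',d)
    m=optics.camera_model(n); print(n,m); np.savez(f'pics/{n}cam.npz',**m)
E
```

```text
pics
0.0 [ 0.18234397 -0.49194006  0.25564862] [ 9.84308509e-01  1.76454532e-01  4.21792845e-06 -7.46745800e-04] 0.08536548739623491 0.025
scene {'K': array([[450.92481317,   0.        , 259.11831094],
       [  0.        , 450.92481317, 195.12907113],
       [  0.        ,   0.        ,   1.        ]]), 'R': array([[ 0.6973722 ,  0.71668106, -0.00634569],
       [ 0.58325852, -0.57264525, -0.57609627],
       [-0.41651112,  0.39805235, -0.81735722]]), 't': array([-0.46809392, -0.24283897,  1.27260892])}
side {'K': array([[354.66241982,   0.        , 255.80892573],
       [  0.        , 354.66241982, 191.77264202],
       [  0.        ,   0.        ,   1.        ]]), 'R': array([[-0.90780058, -0.41940079, -0.00103994],
       [-0.23734801,  0.5157852 , -0.82318379],
       [ 0.34578032, -0.74703989, -0.56777405]]), 't': array([0.5511006 , 0.15656604, 0.58492828])}
```

View pics/scene0.png

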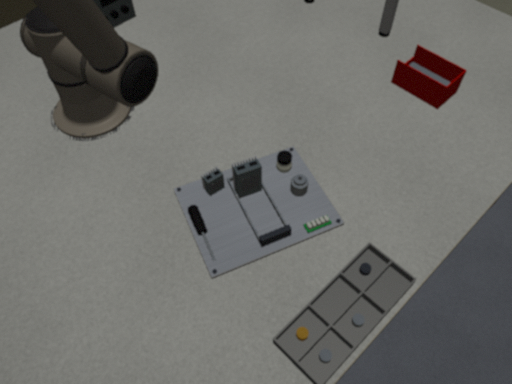

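View pics/side0.png

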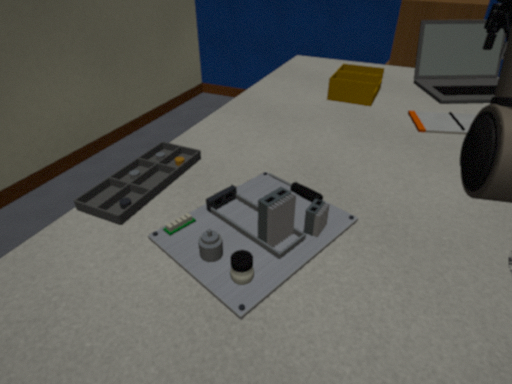

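```bash
python3 - <<'E'
import cv2
a=cv2.imread('pics/scene0.png')[135:285,165:355]; cv2.imwrite('pics/sc_c.png',cv2.resize(a,None,fx=4,fy=4,interpolation=cv2.INTER_CUBIC))
a=cv2.imread('pics/side0.png')[165:315,145:365]; cv2.imwrite('pics/si_c.png',cv2.resize(a,None,fx=3.6,fy=3.6,interpolation=cv2.INTER_CUBIC))
E
```

```text
(no output)
```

View pics/sc_c.png

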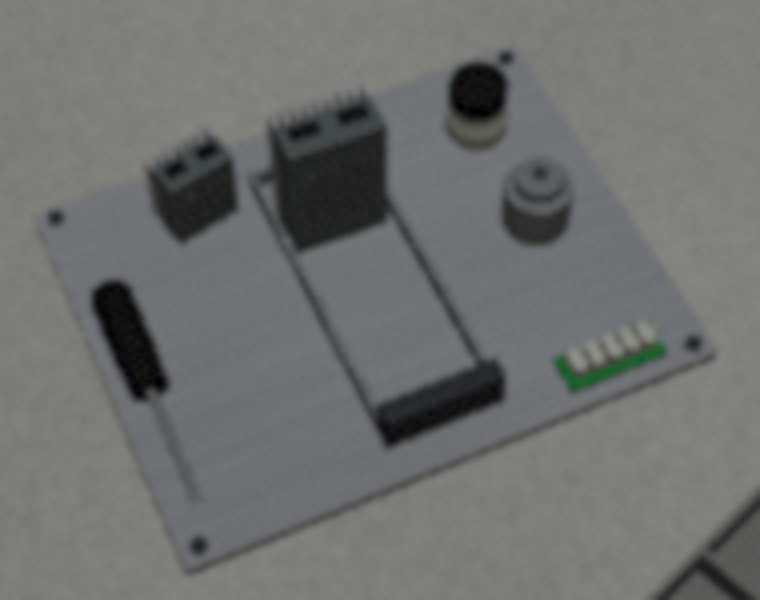

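View pics/si_c.png

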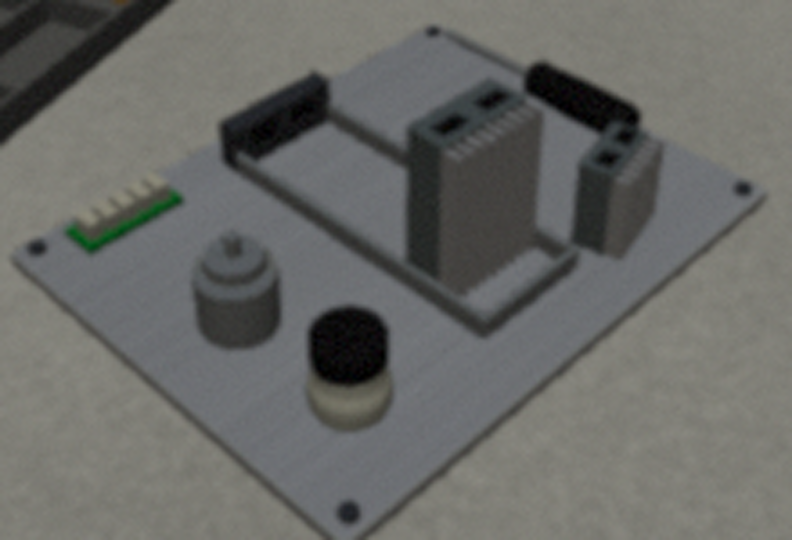

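```bash
cat > h.py <<'E'
import numpy as np, cv2
C={n:dict(np.load(f'pics/{n}cam.npz')) for n in ('scene','side')}
OFF={'scene':(165,135,4),'side':(145,165,3.6)}
def full(n,c):
    x,y,f=OFF[n]; return np.array([(c[0]+.5)/f-.5+x,(c[1]+.5)/f-.5+y])
def ray(n,uv,z):
    m=C[n]; d=m['R'].T@np.linalg.inv(m['K'])@np.array([*uv,1.]); o=-m['R'].T@m['t']
    return o+d*(z-o[2])/d[2]
E
python3 - <<'E'
from h import *
np.set_printoptions(precision=4,suppress=True)
S={'scene':dict(screws=[(56,217),(506,57),(694,343),(198,546)]), 'side':dict(screws=[(743,188),(348,512),(38,247),(433,32)])}
# order: (-x,-y?) ...
for n in S:
    P=np.array([ray(n,full(n,c),.0105) for c in S[n]['screws']]); print(n,P[:,:2]); print('c',P.mean(0),[np.linalg.norm(P[i]-P[(i+1)%4]) for i in range(4)])
    ex=(P[2]+P[3]-P[0]-P[1]);ey=(P[1]+P[2]-P[0]-P[3]);print('yaw',np.degrees(np.arctan2(ex[1],ex[0])),np.degrees(np.arctan2(-ey[0],ey[1])))
P=lambda n,c,z:print(n,c,z,ray(n,full(n,c),z)[:2])
P('scene',(302,248),.01);P('scene',(388,218),.01)   # lower cover edge
for c in [(275,150),(385,122)]: P('scene',c,.105)     # top cover edge
for c in [(410,130),(485,80),(545,108),(450,160)]: P('side',c,.105)
for n in('scene','side'):
    d=np.load(f'pics/{n}0.npy'); print(d.shape,(d>0).mean())
E
```

```text
scene [[ 0.3957 -0.0051]
 [ 0.4992  0.2832]
 [ 0.7254  0.2023]
 [ 0.6218 -0.0869]]
c [0.5605 0.0984 0.0105] [np.float64(0.30631469947954776), np.float64(0.2401899013359135), np.float64(0.307164690663543), np.float64(0.24049228989072277)]
yaw -19.799275298128055 -19.732605218617426
side [[ 0.3966 -0.0055]
 [ 0.5005  0.2834]
 [ 0.7263  0.2015]
 [ 0.6225 -0.086 ]]
c [0.5615 0.0984 0.0105] [np.float64(0.3070291610923508), np.float64(0.24025417434898602), np.float64(0.30566006506762283), np.float64(0.2397834196377863)]
yaw -19.7668696534433 -19.814717391349657
scene (302, 248) 0.01 [0.5172 0.0863]
scene (388, 218) 0.01 [0.5374 0.1388]
scene (275, 150) 0.105 [0.5091 0.0785]
scene (385, 122) 0.105 [0.5378 0.1363]
side (410, 130) 0.105 [0.5368 0.1408]
side (485, 80) 0.105 [0.5202 0.0862]
side (545, 108) 0.105 [0.4847 0.0968]
side (450, 160) 0.105 [0.5104 0.1544]
(384, 512) 0.9959869384765625
(384, 512) 0.9959208170572916
```

```bash
cat >> h.py <<'E'
from scipy.spatial.transform import Rotation as Ro
YAW=np.radians(-19.77); O=np.array([.561,.0984,0])
RP=Ro.from_euler('z',YAW)
def W(x,y,z): return O+RP.apply([x,y,z])
def toP(w): return RP.inv().apply(np.asarray(w)-O)
QA=(RP*Ro.from_euler('x',np.pi)).as_quat()          # tool x = plate x, tool z down
QB=(RP*Ro.from_euler('z',np.pi)*Ro.from_euler('x',np.pi)).as_quat()
E
python3 - <<'E'
from h import *
from workcell import r, command_gripper, optics
for q in (QA,QB):
    for p in [(-.125,0,.2),(-.125,0,.11),(-.005,0,.11),(-.06,0,.05),(.0,0,.05)]: 
        j=r.solve_ik(W(*p),q); print(None if j is None else np.round(j,2))
# module height / pose check from depth
for n in('scene','side'):
    m=C[n];d=np.load(f'pics/{n}0.npy');v,u=np.mgrid[:384,:512]
    X=np.stack([(u-m['K'][0,2])/m['K'][0,0]*d,(v-m['K'][1,2])/m['K'][1,1]*d,d],-1)
    w=((X-m['t'])@m['R'])[d>0].reshape(-1,3); p=RP.inv().apply(w-O)
    f=lambda c:np.round(p[c],4)
    t=p[(abs(p[:,2]-.105)<.006)&(abs(p[:,0])<.13)&(abs(p[:,1])<.06)]; print(n,len(t),t.min(0),t.max(0),np.median(t,0))
    t=p[(abs(p[:,0]-.03)<.03)&(abs(p[:,1])<.02)]; print('floor',np.median(t[:,2]))
    t=p[(p[:,0]>-.13)&(p[:,0]<-.03)&(p[:,1]<-.045)&(p[:,1]>-.14)&(p[:,2]>.035)]; print('spare',t.min(0),t.max(0))
E
```

```text
[ 0.14  0.29  1.77 -0.    1.08  2.06]
[ 0.14  0.42  1.88 -0.    0.84  2.06]
[ 0.04  0.57  1.6  -0.    0.98  1.96]
[ 0.08  0.59  1.78 -0.    0.77  2.  ]
[ 0.04  0.66  1.63 -0.    0.85  1.95]
[ 0.14  0.29  1.77  0.    1.08 -1.08]
[ 0.14  0.42  1.88  0.    0.84 -1.08]
[ 0.04  0.57  1.6   0.    0.98 -1.18]
[ 0.08  0.59  1.78  0.    0.77 -1.14]
[ 0.04  0.66  1.63  0.    0.85 -1.19]
scene 309 [-0.06737005 -0.03162348  0.09904701] [-0.02974877  0.02870643  0.10837149] [-0.04411024 -0.00195671  0.10386663]
floor 0.009297652155569238
spare [-0.10881499 -0.13995055  0.03502223] [-0.0311651  -0.04936732  0.06834527]
side 493 [-0.07016299 -0.02874161  0.09905219] [-0.03310264  0.03162581  0.10734287] [-0.05371259  0.00393005  0.1048227 ]
floor 0.010578977492500483
spare [-0.10839573 -0.13974355  0.03500937] [-0.03160445 -0.0460741   0.06745844]
```

```bash
python3 - <<'E'
from h import *
from workcell import r, command_gripper, optics
r.reach(W(-.115,.001,.22),QB)
command_gripper(.02)
r.move_straight(W(-.115,.001,.112),QB,speed=.15)
s=r.read_state(); print(s['time_s'],toP(s['eef_pos']),s['grip_width'],s['contact_force'])
for n in('scene','side'):
    im,d=optics.get_image(n); a=im[:,:,::-1]
    a=a[95:285,165:355] if n=='scene' else a[125:315,145:365]
    cv2.imwrite(f'pics/{n}1.png',cv2.resize(a,None,fx=3,fy=3,interpolation=cv2.INTER_CUBIC))
E
```

```text
4.0417 [-0.11455725  0.00126083  0.11261087] 0.020144048538706334 [-0.34913057 -0.13664063  0.60209007]
```

View pics/side1.png

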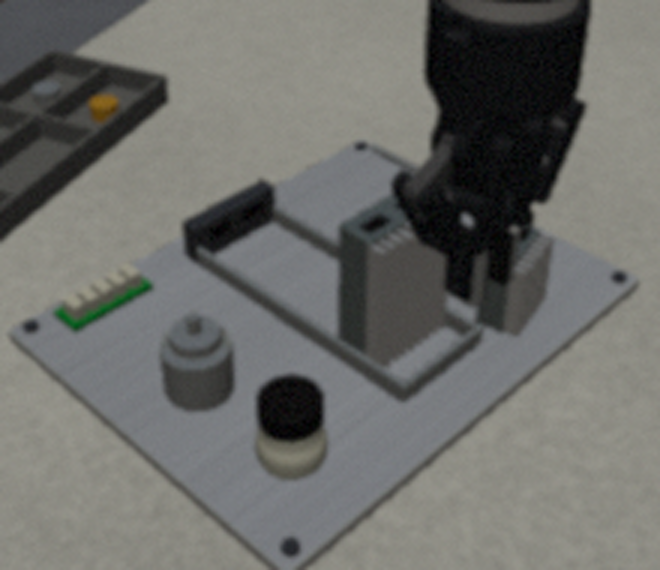

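```bash
python3 - <<'E'
from h import *
from workcell import r, command_gripper, optics
for x in (-.075,-.055,-.04):
    f=r.move_straight(W(x,.001,.112),QB,speed=.04,max_force=25)
    s=r.read_state(); print(s['time_s'],f,toP(s['eef_pos']),RP.inv().apply(s['contact_force']))
for n in('scene','side'):
    im,d=optics.get_image(n); a=im[:,:,::-1]
    a=a[95:285,165:355] if n=='scene' else a[125:315,145:365]
    cv2.imwrite(f'pics/{n}2.png',cv2.resize(a,None,fx=3,fy=3,interpolation=cv2.INTER_CUBIC))
E
```

```text
5.2917 False [-0.07531665  0.00094442  0.11186619] [-0.06239678  0.22236834  0.16677191]
5.9417 False [-0.0549916   0.00090267  0.11186084] [-0.11939322 -0.82907752 -0.18924515]
6.4667 False [-0.03993615  0.00091842  0.11187664] [-0.26210695  0.57644296 -1.25961896]
```

View pics/side2.png

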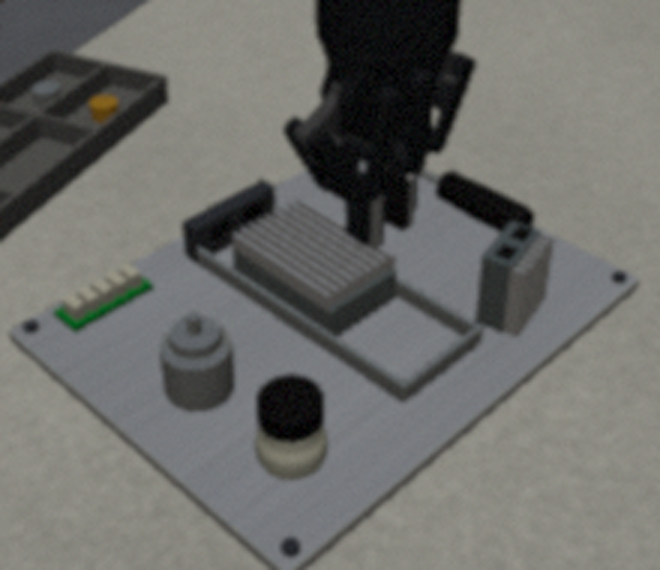

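View pics/scene2.png

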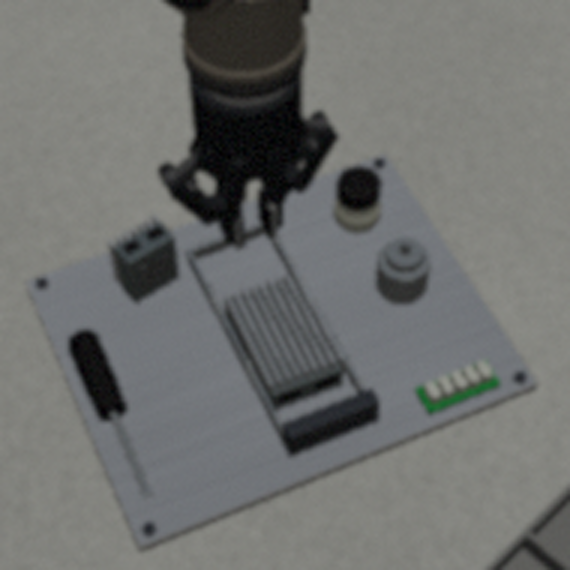

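```bash
python3 - <<'E'
from h import *
from workcell import r, command_gripper, optics
g=lambda n,c:(np.array(c)+.5)/3-.5+((145,125) if n=='side' else (165,95))
for c in [(332,306),(395,264)]: print('rear',toP(ray('side',g('side',c),.046)))
for c in [(277,382),(338,360)]: print('front',toP(ray('scene',g('scene',c),.046)))
r.move_straight(W(-.072,.0,.112),QB,speed=.12)
r.move_straight(W(-.072,.0,.052),QB,speed=.08,max_force=10)
f=False; xs=-.03
for x,F in [(-.045,12)]:
    f=r.move_straight(W(x,.0,.052),QB,speed=.05,max_force=F)
s=r.read_state(); print(s['time_s'],f,toP(s['eef_pos']),RP.inv().apply(s['contact_force']))
for n in('scene','side'):
    im,d=optics.get_image(n); a=im[:,:,::-1]
    a=a[95:285,165:355] if n=='scene' else a[125:315,145:365]
    cv2.imwrite(f'pics/{n}3.png',cv2.resize(a,None,fx=3,fy=3,interpolation=cv2.INTER_CUBIC))
E
```

```text
rear [-0.03205023  0.03448599  0.046     ]
rear [-0.0317063  -0.02269081  0.046     ]
front [ 0.06545983 -0.02762537  0.046     ]
front [0.06689492 0.0217147  0.046     ]
8.575 False [-0.04518986 -0.00013732  0.05181334] [ 0.35170845 -0.02722448 -0.1435312 ]
```

View pics/side3.png

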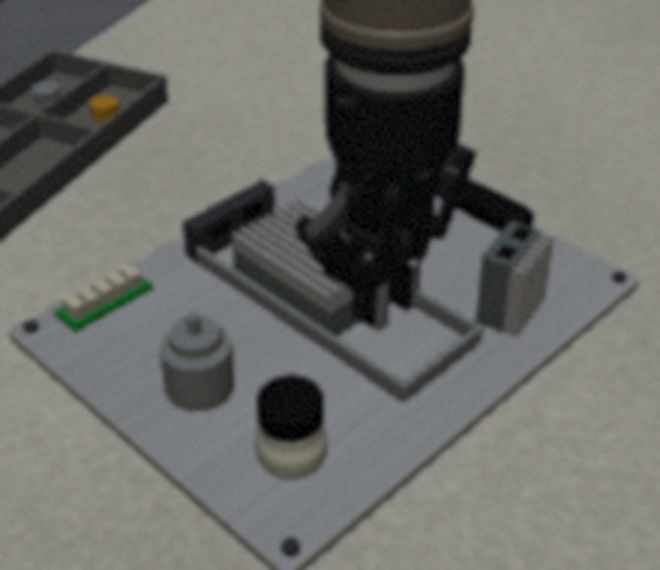

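View pics/scene3.png

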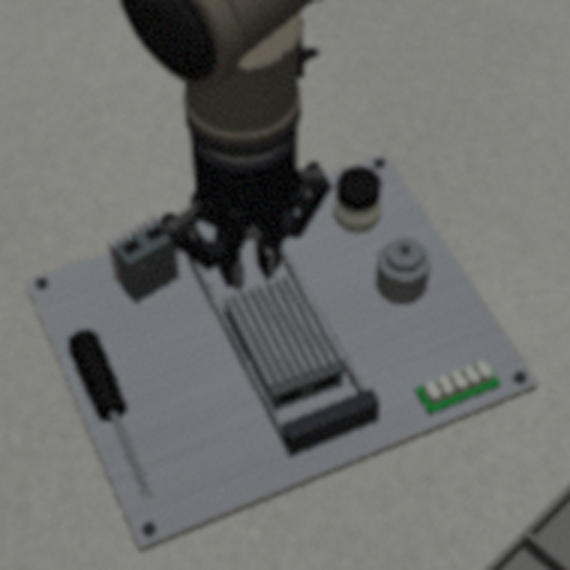

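```bash
python3 - <<'E'
from h import *
from workcell import r, command_gripper, optics
for x in (-.025,-.015,.0):
    f=r.move_straight(W(x,.0,.052),QB,speed=.025,max_force=18)
    s=r.read_state(); print(s['time_s'],f,toP(s['eef_pos']),RP.inv().apply(s['contact_force']))
    if f: break
r.hold(.2)
for n in('scene','side'):
    im,d=optics.get_image(n); a=im[:,:,::-1]
    a=a[95:285,165:355] if n=='scene' else a[125:315,145:365]
    cv2.imwrite(f'pics/{n}4.png',cv2.resize(a,None,fx=3,fy=3,interpolation=cv2.INTER_CUBIC))
E
```

```text
9.625 False [-2.47019821e-02  6.83718112e-06  5.19925258e-02] [-0.69241532  0.0514895   0.16852147]
10.175 False [-1.44296026e-02  2.09582944e-05  5.20750786e-02] [ 0.4390889  -0.02452792 -0.06205432]
10.55 True [-0.01192502 -0.00029458  0.05133183] [0.7564135  0.53447278 0.32074584]
```

View pics/scene4.png

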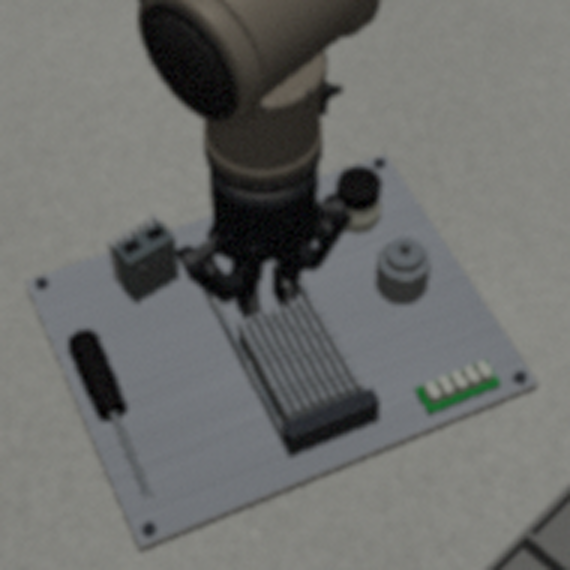

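```bash
python3 - <<'E'
from h import *
from workcell import r, command_gripper, optics
f=r.move_straight(W(-.004,.0,.052),QB,speed=.01,max_force=15)
s=r.read_state(); print(s['time_s'],f,toP(s['eef_pos']),RP.inv().apply(s['contact_force']))
r.move_straight(W(-.06,.0,.055),QB,speed=.06)
r.move_straight(W(-.09,.0,.22),QB,speed=.15)
r.hold(.3)
s=r.read_state(); print(s['time_s'],toP(s['eef_pos']),RP.inv().apply(s['contact_force']))
for n in('scene','side'):
    im,d=optics.get_image(n); a=im[:,:,::-1]
    np.save(f'pics/{n}5.npy',d)
    a=a[160:270,195:325] if n=='scene' else a[165:265,195:325]
    cv2.imwrite(f'pics/{n}5.png',cv2.resize(a,None,fx=5,fy=5,interpolation=cv2.INTER_CUBIC))
E
```

```text
11.375 True [-0.01191293 -0.00049883  0.05069478] [ 0.03051408 -0.39847911 -0.16461446]
13.8917 [-9.00624370e-02 -8.16484501e-05  2.19545899e-01] [-0.23236825  0.21555282 -0.45549093]
```

View pics/scene5.png

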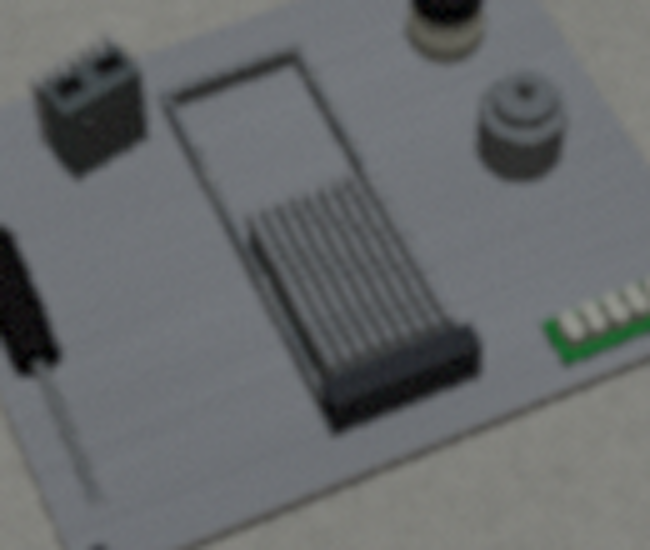

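View pics/side5.png

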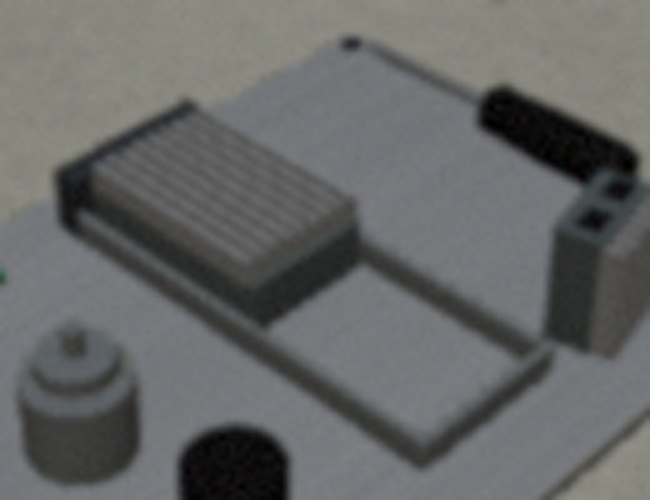

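```bash
python3 - <<'E'
from h import *
for c in [(254,287),(357,203)]: print('rear',toP(ray('side',(np.array(c)+.5)/5-.5+(195,165),.046)))
for c in [(266,326),(360,247)]: print('rear low',toP(ray('side',(np.array(c)+.5)/5-.5+(195,165),.010)))
for n in('scene','side'):
    m=C[n];d=np.load(f'pics/{n}5.npy');v,u=np.mgrid[:384,:512]
    X=np.stack([(u-m['K'][0,2])/m['K'][0,0]*d,(v-m['K'][1,2])/m['K'][1,1]*d,d],-1)
    p=RP.inv().apply(((X-m['t'])@m['R'])[d>0].reshape(-1,3)-O)
    t=p[(abs(p[:,0]-.045)<.03)&(abs(p[:,1])<.02)]; A=np.c_[t[:,:2],np.ones(len(t))]; print(n,np.median(t[:,2]),np.linalg.lstsq(A,t[:,2],rcond=None)[0])
    for a in np.arange(-.016,.012,.004):
        q=p[(abs(p[:,0]-a)<.002)&(abs(p[:,1])<.022)]; print(round(a,3),np.round(np.median(q[:,2]),4),end=' | ')
    print()
E
```

```text
rear [-0.00975337  0.03787099  0.046     ]
rear [-0.0014607  -0.02620301  0.046     ]
rear low [0.00175267 0.02114808 0.01      ]
rear low [ 0.00958419 -0.04056343  0.01      ]
scene 0.042205642744723076 [0.00295613 0.01297544 0.04074056]
-0.016 0.01 | -0.012 nan | -0.008 nan | -0.004 nan | 0.0 0.0369 | 0.004 0.0428 | 0.008 0.0412 | 
side 0.04562073996309233 [0.00125269 0.00204282 0.04510915]
-0.016 0.0103 | -0.012 0.0107 | -0.008 0.0104 | -0.004 0.0108 | 0.0 0.0239 | 0.004 0.0417 | 0.008 0.0441 |
  return _methods._mean(a, axis=axis, dtype=dtype,
  ret = ret.dtype.type(ret / rcount)
```

```bash
python3 - <<'E'
from h import *
from workcell import optics
for n,(x0,y0) in (('scene',(235,190)),('side',(200,175))):
    im,d=optics.get_image(n); f=8
    a=cv2.resize(im[y0:y0+65,x0:x0+80,::-1],None,fx=f,fy=f,interpolation=cv2.INTER_CUBIC)
    m=C[n]
    def px(p):
        c=m['R']@W(*p)+m['t']; u=m['K']@c; u=u[:2]/u[2]; return tuple(int(round(k)) for k in (u+.5-(x0,y0))*f-.5)
    for z in (.01,.046):
        q=[px((x,y,z)) for x,y in((0,-.03),(0,.03),(.095,.03),(.095,-.03))]
        cv2.polylines(a,[np.array(q)],True,(0,0,255) if z>.02 else (0,255,255),1)
    cv2.imwrite(f'pics/{n}6.png',a)
E
```

```text
(no output)
```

View pics/scene6.png

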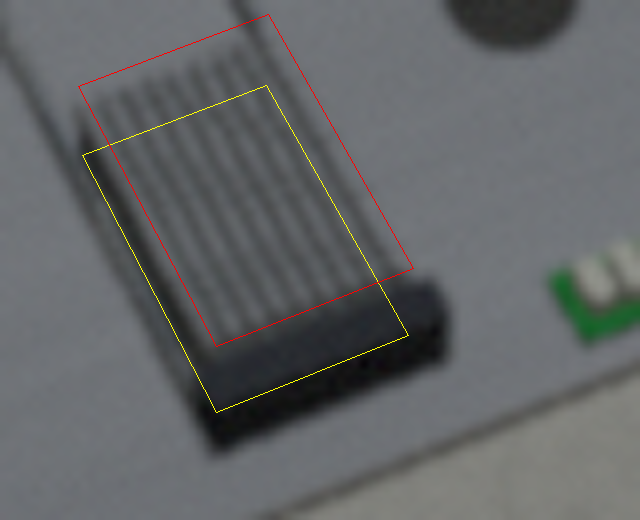

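View pics/side6.png

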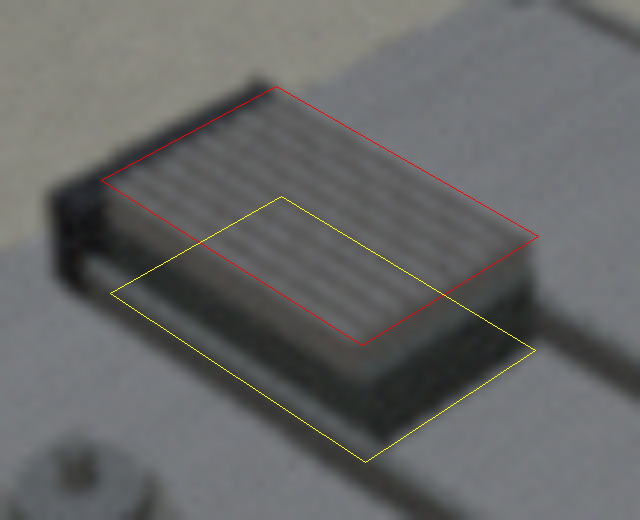

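```bash
python3 - <<'E'
from h import *
from workcell import r,optics
r.move_straight(W(-.02,0,.26),QB,speed=.15); r.hold(.3)
s=r.read_state(); print(s['time_s'])
m=optics.camera_model('wrist'); T=m['tool_from_camera']; print(T)
im,d=optics.get_image('wrist'); a=im[:,:,::-1].copy(); np.savez('pics/w7.npz',im=im,d=d,K=m['K'],T=T,p=s['eef_pos'],q=s['eef_rot'])
Rt=Ro.from_quat(s['eef_rot']).as_matrix()
def px(p):
    t=Rt.T@(W(*p)-s['eef_pos']); c=np.linalg.inv(T)@np.r_[t,1]; u=m['K']@c[:3]; return [int(round(k*1.5)) for k in u[:2]/u[2]]
a=cv2.resize(a,None,fx=1.5,fy=1.5,interpolation=cv2.INTER_CUBIC)
cv2.imwrite('pics/wrist7raw.png',a)
for z,col in((.01,(0,255,255)),(.046,(0,0,255))):
    cv2.polylines(a,[np.array([px((x,y,z)) for x,y in((0,-.03),(0,.03),(.095,.03),(.095,-.03))])],True,col,1)
cv2.polylines(a,[np.array([px((x,y,.04)) for x,y in((.109,-.037),(.109,.037),(.095,.037),(.095,-.037))])],True,(0,255,0),1)
cv2.polylines(a,[np.array([px((x,y,.024)) for x,y in((-.09,-.033),(-.09,.033),(.095,.033),(.095,-.033))])],True,(255,255,0),1)
cv2.imwrite('pics/wrist7.png',a)
E
```

```text
15.075
[[ 1.47884659e-03 -9.58787321e-01 -2.84120900e-01  7.13578337e-02]
 [ 9.99998863e-01  1.33363860e-03  7.04520958e-04 -6.93195287e-04]
 [-2.96571162e-04 -2.84121619e-01  9.58788203e-01 -1.16752075e-01]
 [ 0.00000000e+00  0.00000000e+00  0.00000000e+00  1.00000000e+00]]
```

View pics/wrist7.png

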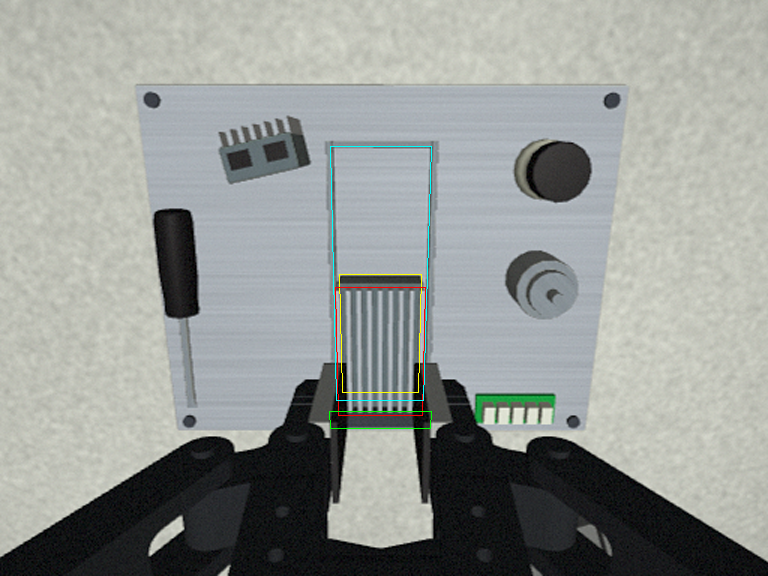

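View pics/wrist7raw.png

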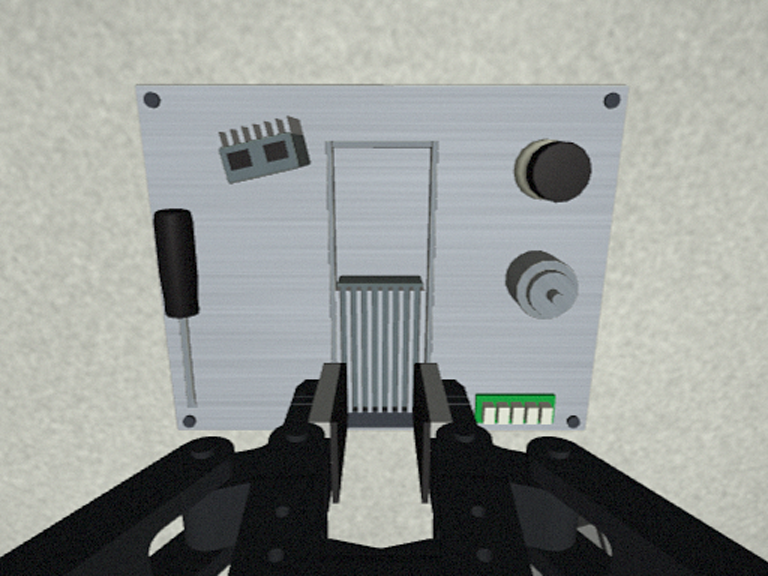

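The wrist picture shows the module lying straight, with its fins up. Its rear lower edge at rows 275–277 sits on the docked outline (yellow) and its fins end at the stop at row ~412. The spare module, motor, jar and screwdriver are all standing or lying where they were.

```bash
python3 -c "
from workcell import r
s=r.read_state();print(s['time_s'],s['eef_pos'],s['contact_force']);r.finish_job()"
```

```text
15.125 [0.54183554 0.10535306 0.25991885] [ 0.41375343  0.05759137 -0.54429829]
the job is handed in; nothing more can be done
```

I pushed the module over its front edge with the fingertips, about 7.5 cm above the channel floor. It fell flat with its fins up. I then pushed its rear end along the channel until it stopped, and handed the job in at 15.1 s.

**Stop contact:** two pushes, with force limits of 18 N and 15 N, ended at the same tool position, plate x = -11.9 mm. That fits the docked position to about 1 mm.

**Last checks:** the wrist picture with the docked outline drawn over it showed the module straight and against the stop. Depth from the side camera put its top at 45.6 mm above the plate's underside (46 mm expected) with no tilt. The bystanders looked unmoved. The gripper ended 26 cm up, with only about 0.7 N of residual reading on the tool.

**Checks that disagreed:** my hand-picked corners in the blurred side picture scattered by up to about 10 mm. The scene camera's depth read the module's top about 4 mm low. I relied on the sharper wrist view and the repeated stop contact instead.

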